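Find the clear filter bay by feel and seat the new filter

ROBOT

A 6-joint arm with a two-finger parallel gripper is mounted at the origin on the work surface. World frame = base frame: x ahead of the robot, y to its left, z up, the work surface at z = 0. Lengths are in m, angles in degrees, forces in N, time in s.
With the tool pointing down it reaches from about 0.25 to 0.725 m from the base axis. Payload 9.7 kg.
Tool frame: the origin (TCP) lies between the finger pads; the fingertips stand 19 mm ahead of it and the grasp point (between the pads) is the TCP; z points along the fingers, y is the line along which they close (so a half turn about z gives the same grasp; the last joint's range is limited). The gripper opens to 85 mm and grips with 20 to 120 N. Pads are 22 mm wide; open, the fingers measure 114 mm over their backs; the gripper's body (76 mm by 85 mm) begins 54 mm behind the grasp point. The pads swing forward as they close: fully open they stand 13 mm farther back than shut.
Start: joints at [69.442, 4.979, 10.078, 95.1, 0, 90], TCP at [0.193, 0.515, 0.25] pointing down, gripper open.
Joint ranges: [-179.16, 179.16], [-48.56, 103.87], [-65.8, 70.77], [-126.05, 130.52], [-82.76, 87.17], [-180, 180]. Speed limits (degrees/s): [127.2, 127.2, 147.25, 180, 180, 180].

INTERFACE

Orientations are given as [roll, pitch, yaw] about the fixed x, y, z axes, in that order (R = Rz(yaw) Ry(pitch) Rx(roll)).
In Python, from workcell import telemetry, camera, calibration, workorder gives the robot as it stands.
- The arm moves only by the tool play_rows, never from a script. Its argument "increments" is a list of rows, each a list of 3 entries, a list of its own where there are three numbers: the shift along the tool's x, y, z in mm, then the turn, a rotation vector about the tool's x, y, z in degrees, then the closure, from 0 (fully open) to 1 (shut). In form: [[[x, y, z], [ax, ay, az], jaw], ...]. A call has 1 to 20 rows; each row is the pose to reach, as a shift and turn from the pose commanded when the call began, along the tool's axes at that moment; what a row does not reach only later rows make up. A row lasts 1/10 s, in which the tool goes at most 50 mm and 8.59 degrees, less where a joint would pass 70% of its speed; a pose out of reach is approached as far as the arm can. A call with a gripper value outside its range is refused whole. The fingers move at their own pace and stop on an object; "grip_force" is the grip in N (left out, the last holds). Time passes only in rows, so rows that repeat a pose let the fingers close. It gives the time, the measured TCP pose, the force, the opening and the grip force at its end, in the units of the state.
- telemetry.get_obs(): the state, without advancing time (a new reading comes with each control period).
- camera(name): name is "scene" or "side" or "wrist"; returns (picture, depth): 400x640x3 uint8, red, green, blue; 400x640 float32, m along the optical axis (not along the pixel's ray), 0 where there is no reading.
- calibration(name): a dict with "vertical_fov" (degrees; the focal length in pixels is half the picture's height over the tangent of half this angle, whatever the lens; pixels are square), "cx", "cy" (the principal point, pixels), "rvec" (rotation vector, rad) and "tvec" (3), from world to camera coordinates, as OpenCV has them; the wrist camera has in their place "hand_eye" (4x4, takes a point from camera to tool coordinates, whose origin is the TCP and whose axes are the flange's). Camera axes: x right, y down, z forward; pixel columns grow to the right and rows downward; lengths in m; the calibration is good to about 2 mm. A picture is of the moment at which its call begins: read the wrist's pose just before it. calibration takes no time and is no camera call.
- workorder.job_done(): hands the job in; it is judged then, once.
The state is a dict: "time": time; "q": joint angles; "qd": joint speeds; "joint_efforts": joint torques, N m; "ee_pos": TCP position; "tcp_rot": TCP orientation; "wrist_force": force on the tool from outside, world axes, zero at the start; "torque": the same for the moment, N m; "opening": finger opening in m; "grasp_force": force on a finger pad.
Only numpy, scipy, OpenCV 4.12 (cv2) and the standard library are available. Lean on these libraries where they do the work, as an engineer would, in place of code of your own. Each camera call takes 0.05 s, during which the arm holds its last target. There are 200 camera calls.

TASK

The still's filter dock has three bays behind sprung shutters; in two of them the broken-off end of an old filter is still lying out of sight at the bottom. Take the new green-capped filter from its stand, feel with it for the bay that is clear, pressing gently (less than 20 N, so that the sprung dock head does not sink by more than 5 mm), and seat it fully home there, upright with its flange down on the deck. Let go of it, and leave the other things on the bench where they are.

Things in the scene. Friction and masses are not known exactly. Their poses are not given: they have to be found in the camera images.
- filter: new filter: white round body 30 mm in diameter, nose tapering to 18 mm over its lowest 9 mm; 46 mm white flange 5 mm thick, its underside 54 mm above the nose end; green grip cap 28 mm in diameter from 59 to 90 mm above the nose end. 0.12 kg. Origin: centre of the nose end; z up to the cap. Starts upright in the stand.
- stand: fixed grey block 70 x 70 x 40 mm with a round hole 34 mm wide, 32 mm deep, that holds the new filter with its nose end 8 mm above the table. Origin: centre of its underside; z up.
- dock: fixed blue base plate of the filter dock, 100 mm (x) x 190 mm (y) x 8 mm thick. Origin: centre of its underside; z up. It carries a steel head, 80 x 180 x 68 mm tall, with a flat aluminium deck on top (88 mm above the table) and three square bays in a row along y. The head floats on springs 12 mm above the base plate.
- head (a joint): how far the floating head is pressed down (m): 0 when free; it gives way after about 1 to 2 N, then 1 mm for each 4 N of downward push anywhere on it or in its bays; hits its stop at 0.010. It springs back.
- head_foot (a point): centre of the underside of the floating head, 20 mm above the table when free; axes as the dock's. One bay, any of the three, is clear (only a 4 mm strainer disc in it): there the filter goes in until its flange rests on the deck, nose end 14 mm above this point. Nothing visible tells the bays apart.
- bay0 (a point): centre of the mouth of the bay at the dock's +y end, on the head's deck, 88 mm over the table. Mouth 36 mm square in a 6 mm deck; the bay below is 34 mm square, its floor 60 mm below the deck. Bays are 56 mm apart along the dock's y, all alike outside.
- bay1 (a point): centre of the mouth of the middle bay, at deck height. 7 mm below the deck of each bay two black sprung shutters, hinged at its +x and -x sides, hide the inside; a filter pushes them down and aside (about 5 to 10 N to start them, then 1 to 4 N); they rub on it going in and out, and close when it leaves.
- bay2 (a point): centre of the mouth of the bay at the dock's -y end, at deck height. In the two blocked bays a loose broken-off old filter end lies on the floor, 18 mm tall in one, 26 mm in the other: the new filter stops hard on it with its flange 12 mm or 20 mm above the deck.
- jug: clear open measuring jug with a side handle, 90 mm across, 110 mm tall; a bystander. Origin at its underside.
- bottle: amber glass bottle, 68 mm across, 190 mm tall; a bystander. Origin at its underside.
- jar: clear jar with a brass lid, 72 mm across, 90 mm tall; a bystander. Origin at its underside.
- wrench: steel wrench lying flat; a bystander. Origin at its underside.
- brush: brush lying flat; a bystander. Origin at its underside.
- clamp: steel ring, 64 mm across, 12 mm tall; a bystander. Origin at its underside.
- spent: old brown filter lying on its side, 64 mm long, 46 mm across its flange, black cap; a bystander. Origin at its underside.

How it is judged:
By the outcome, as a careful person would: the job done as asked, in the order asked, and still so for the second after the job is handed in, with the robot touching nothing.
It also fails if it takes over 58 s, if anything falls off the work surface, if the arm or the gripper's body presses on something with over 40 N, if the wrist force passes 120 N, or if a joint passes its speed limit or range.

## Working session

There is one attempt and no reset: what is moved stays moved. The work goes in short steps, Python scripts to look and compute and a tool call to move; the robot and the scene stay as the last step left them, time stands still between calls to the robot, and variables do not carry over. Pictures are saved under pics/ and viewed, at most 10 in all, crops included, and the job is handed in when it is done.

Besides the shell and the picture viewer there is one more tool, called after "Request:" as name(argument=value, ...), one argument or row to a line, values as JSON. play_rows: Moves the arm, as the interface text tells. Its arguments: {"type":"object","properties":{"increments":{"type":"array"},"grip_force":{"type":"number"}},"required":["increments"]}

```bash
mkdir -p pics; ls
cat > h.py <<'E'
import numpy as np, cv2
from workcell import telemetry, camera, calibration, workorder
from scipy.spatial.transform import Rotation as R
def cam(name):
    """K, R_wc, origin (camera->world)"""
    c=calibration(name); f=200/np.tan(np.radians(c["vertical_fov"]/2))
    K=np.array([[f,0,c["cx"]],[0,f,c["cy"]],[0,0,1]])
    if "hand_eye" in c:
        o=telemetry.get_obs(); T=np.eye(4); T[:3,:3]=R.from_euler('xyz',o["tcp_rot"],degrees=True).as_matrix(); T[:3,3]=o["ee_pos"]
        T=T@np.array(c["hand_eye"])
    else:
        T=np.eye(4); T[:3,:3]=cv2.Rodrigues(np.array(c["rvec"],float))[0].T; T[:3,3]=-T[:3,:3]@np.array(c["tvec"],float)
    return K,T
def ray(K,T,u,v,z):
    d=T[:3,:3]@np.linalg.inv(K)@np.array([u,v,1.]); o=T[:3,3]
    return o+d*(z-o[2])/d[2]
def pts(K,T,D):
    v,u=np.mgrid[:400,:640]; P=np.stack([(u-K[0,2])/K[0,0]*D,(v-K[1,2])/K[1,1]*D,D],-1)
    return P@T[:3,:3].T+T[:3,3]
E
python3 - <<'E'
from h import *
o=telemetry.get_obs(); print({k:np.round(v,3) for k,v in o.items()})
for n in ["scene","side","wrist"]:
    K,T=cam(n); p,d=camera(n); np.savez(n+"0.npz",p=p,d=d,K=K,T=T)
    cv2.imwrite(f"pics/{n}0.png",p[:,:,::-1]); print(n,calibration(n).keys(),K[0,0],T.round(3).tolist())
E
```

```text
pics
{'time': np.float64(0.0), 'q': array([6.9442e+01, 5.0120e+00, 1.0033e+01, 9.5099e+01, 2.0000e-03,
       8.9997e+01]), 'qd': array([-0.033, -0.121,  0.162,  0.058, -0.038,  0.027]), 'joint_efforts': array([-1.0000e-03, -5.2040e+01,  4.6479e+01,  1.7000e-02,  0.0000e+00,
        0.0000e+00]), 'ee_pos': array([0.193, 0.515, 0.25 ]), 'tcp_rot': array([-1.79922e+02, -2.00000e-03,  1.59445e+02]), 'wrist_force': array([-0.268,  0.059,  0.894]), 'torque': array([-0.01 ,  0.022, -0.024]), 'grasp_force': np.float64(0.0), 'opening': np.float64(0.086)}
scene dict_keys(['vertical_fov', 'cx', 'cy', 'rvec', 'tvec']) 495.28836712488106 [[0.619, 0.587, -0.522, 1.241], [0.786, -0.464, 0.409, -0.558], [-0.002, -0.664, -0.748, 1.05], [0.0, 0.0, 0.0, 1.0]]
side dict_keys(['vertical_fov', 'cx', 'cy', 'rvec', 'tvec']) 459.609566199081 [[0.835, -0.31, 0.454, 0.034], [-0.55, -0.499, 0.67, -0.858], [0.018, -0.809, -0.587, 0.811], [0.0, 0.0, 0.0, 1.0]]
wrist dict_keys(['vertical_fov', 'cx', 'cy', 'hand_eye']) 334.5058505097997 [[0.351, 0.899, 0.263, 0.126], [0.936, -0.337, -0.101, 0.54], [-0.002, 0.282, -0.959, 0.374], [0.0, 0.0, 0.0, 1.0]]
```

View pics/scene0.png

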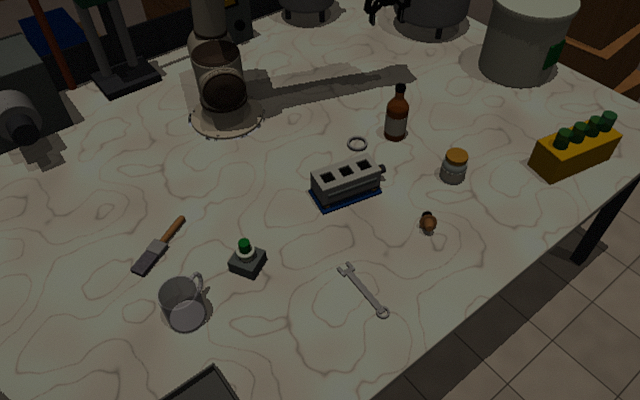

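View pics/side0.png

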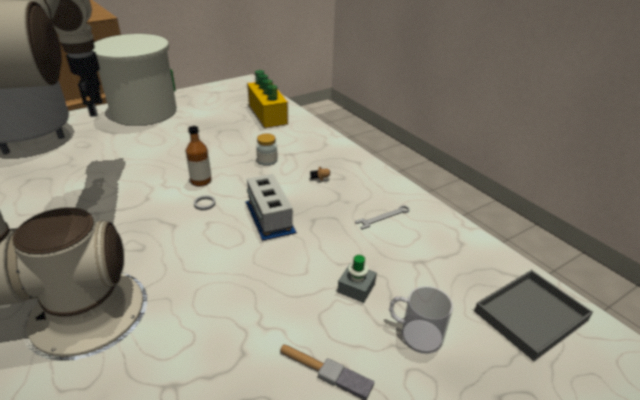

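The scene view shows the green cap at (245,244) in its stand and the dock mouths at about (328,177), (345,170) and (362,164). In the side view the cap is at (358,262) and the mouths at (263,183), (269,194) and (274,207).

Run:
```python
from h import *
for n,box,gb in [("scene",(305,150,385,205),(225,230,275,285)),("side",(240,170,300,235),(335,245,385,305))]:
    z=np.load(n+"0.npz"); p,d,K,T=z["p"],z["d"],z["K"],z["T"]; P=pts(K,T,d)
    hsv=cv2.cvtColor(p,cv2.COLOR_RGB2HSV)
    x0,y0,x1,y1=gb; m=np.zeros((400,640),np.uint8); m[y0:y1,x0:x1]=1
    g=(m>0)&(hsv[...,0]>45)&(hsv[...,0]<85)&(hsv[...,1]>120)
    v,u=np.nonzero(g); print(n,"green",len(u),u.mean(),v.mean(),"ray z.083",ray(K,T,u.mean(),v.mean(),.083).round(3), "depth med",np.median(P[g],0).round(3),"max z",np.percentile(P[g][:,2],95))
    x0,y0,x1,y1=box; m[:]=0; m[y0:y1,x0:x1]=1
    top=(m>0)&(abs(P[...,2]-.088)<.006); q=P[top][:,:2].astype(np.float32); print("deck px",len(q),cv2.minAreaRect(q), np.median(P[top][:,2]))
    dk=((m>0)&(p.max(2)<45)).astype(np.uint8); nn,l,s,c=cv2.connectedComponentsWithStats(dk)
    for i in range(1,nn):
        if s[i,4]>25: print("dark",s[i],c[i].round(1),ray(K,T,*c[i],.088).round(4))
    b=(m>0)&(hsv[...,0]>100)&(hsv[...,0]<125)&(hsv[...,1]>120); q=P[b][:,:2].astype(np.float32); print("blue",len(q),np.median(P[b],0).round(3))
    cv2.imwrite(f"pics/{n}c.png",cv2.resize(p[y0:y1,x0:x1,::-1],None,fx=5,fy=5,interpolation=cv2.INTER_NEAREST))
```

```text
scene green 146 244.1917808219178 245.82191780821918 ray z.083 [ 0.556 -0.27   0.083] depth med [ 0.562 -0.272  0.094] max z 0.10018038432211962
deck px 1265 ((0.5125782489776611, 0.08403351157903671), (0.18292833864688873, 0.08761659264564514), 77.16930389404297) 0.08748882529617696
dark [357 160  14  10  92] [363.5 164.4] [0.5263 0.139  0.088 ]
dark [ 308  165   77   40 1349] [346.8 190.2] [0.5727 0.0397 0.088 ]
dark [339 166  15  11  97] [345.7 170.7] [0.5144 0.0844 0.088 ]
dark [320 172  15  11 101] [327.4 177. ] [0.5021 0.0299 0.088 ]
blue 343 [0.555 0.086 0.008]
side green 121 358.39669421487605 262.702479338843 ray z.083 [ 0.556 -0.27   0.083] depth med [ 0.55  -0.277  0.095] max z 0.10035625486270017
deck px 1032 ((0.5146152377128601, 0.08301372081041336), (0.18971413373947144, 0.08186616748571396), 77.04850006103516) 0.08827865971140675
dark [249 202  18  33  82] [256.9 218.9] [ 0.432  -0.0054  0.088 ]
dark [270 202  10   5  29] [274.3 203.8] [0.502  0.0288 0.088 ]
dark [267 228  22   7  52] [277.6 230.6] [ 0.4534 -0.0746  0.088 ]
blue 179 [0.486 0.021 0.009]
```

Request:
play_rows(
  increments=[
    [[-615, -607, 0], [0, 0, 95], 0],
    [[-615, -607, 0], [0, 0, 95], 0],
    [[-615, -607, 0], [0, 0, 95], 0],
    [[-615, -607, 0], [0, 0, 95], 0],
    [[-615, -607, 0], [0, 0, 95], 0],
    [[-615, -607, 0], [0, 0, 95], 0],
    [[-615, -607, 0], [0, 0, 95], 0],
    [[-615, -607, 0], [0, 0, 95], 0],
    [[-615, -607, 0], [0, 0, 95], 0],
    [[-615, -607, 0], [0, 0, 95], 0],
    [[-615, -607, 0], [0, 0, 95], 0],
    [[-615, -607, 0], [0, 0, 95], 0],
    [[-615, -607, 0], [0, 0, 95], 0],
    [[-615, -607, 0], [0, 0, 95], 0],
    [[-615, -607, 0], [0, 0, 95], 0],
    [[-615, -607, 0], [0, 0, 95], 0],
    [[-615, -607, 0], [0, 0, 95], 0],
    [[-615, -607, 0], [0, 0, 95], 0],
    [[-615, -607, 0], [0, 0, 95], 0],
    [[-615, -607, 0], [0, 0, 95], 0],
  ],
)

```text
time: 2.15
ee_pos: [0.5556, -0.269, 0.2499]
tcp_rot: [-179.9, -0.0, 64.4]
wrist_force: [0.7, 1.0, 0.3]
opening: 0.0853
grasp_force: 0.0
```

Run:
```python
from h import *
o=telemetry.get_obs(); print({k:np.round(v,3).tolist() for k,v in o.items()})
K,T=cam("wrist"); p,d=camera("wrist"); cv2.imwrite("pics/w1.png",p[:,:,::-1]); np.savez("w1.npz",p=p,d=d,K=K,T=T)
hsv=cv2.cvtColor(p,cv2.COLOR_RGB2HSV); P=pts(K,T,d)
g=(hsv[...,0]>45)&(hsv[...,0]<85)&(hsv[...,1]>120)&(d>.1)&(d<.6)&(P[...,2]>.04)
t=g&(abs(P[...,2]-.098)<.003); v,u=np.nonzero(t)
print(g.sum(),t.sum(),P[t].mean(0).round(4),(P[t].min(0)+P[t].max(0))/2,ray(K,T,u.mean(),v.mean(),.098), np.percentile(P[g][:,2],[5,50,95]))
```

```text
{'time': 2.15, 'q': [-25.843, 14.641, 21.04, 96.465, 0.014, 89.734], 'qd': [1.073, -1.705, -0.81, -0.058, 0.075, 0.113], 'joint_efforts': [-1.305, -60.385, 46.482, -0.163, -0.056, -0.038], 'ee_pos': [0.556, -0.269, 0.25], 'tcp_rot': [-179.934, -0.015, 64.423], 'wrist_force': [0.696, 1.047, 0.327], 'torque': [0.011, 0.022, -0.016], 'grasp_force': 0.0, 'opening': 0.085}
1421 771 [ 0.5563 -0.2684  0.0987] [ 0.55627801 -0.26858797  0.09772384] [ 0.55627409 -0.26850533  0.098     ] [0.08915363 0.0991767  0.28059394]
```

View pics/w1.png

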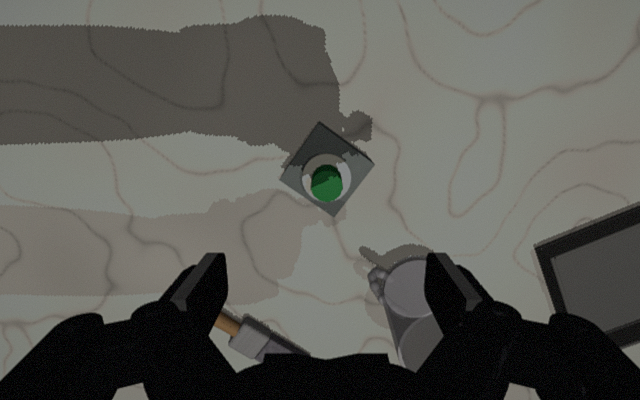

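The wrist view shows the filter cap at (327,183). It lies straight below the TCP to within 1 mm, and the jug at (405,285) is clear of the fingers' line. I'll descend to grasp.

Request:
play_rows(
  increments=[
    [[0, 0, 40], [0, 0, 0], 0.2],
    [[0, 0, 80], [0, 0, 0], 0.2],
    [[0, 0, 115], [0, 0, 0], 0.2],
    [[0, 0, 140], [0, 0, 0], 0.2],
    [[0, 0, 155], [0, 0, 0], 0.2],
    [[0, 0, 162], [0, 0, 0], 0.2],
    [[0, 0, 162], [0, 0, 0], 0.4],
    [[0, 0, 162], [0, 0, 0], 1],
    [[0, 0, 162], [0, 0, 0], 1],
    [[0, 0, 162], [0, 0, 0], 1],
    [[0, 0, 162], [0, 0, 0], 1],
    [[0, 0, 162], [0, 0, 0], 1],
    [[0, 0, 162], [0, 0, 0], 1],
    [[0, 0, 162], [0, 0, 0], 1],
  ],
  grip_force=60,
)

```text
time: 3.6
ee_pos: [0.5565, -0.2697, 0.0902]
tcp_rot: [179.9, -0.0, 64.4]
wrist_force: [-0.8, 0.7, 7.0]
opening: 0.0264
grasp_force: 58.7
```

Request:
play_rows(
  increments=[
    [[0, 0, -3], [0, 0, 0], 1],
    [[0, 0, -10], [0, 0, 0], 1],
    [[0, 0, -25], [0, 0, 0], 1],
    [[0, 0, -50], [0, 0, 0], 1],
    [[0, 0, -80], [0, 0, 0], 1],
    [[0, 0, -115], [0, 0, 0], 1],
    [[0, 0, -140], [0, 0, 0], 1],
    [[0, 0, -150], [0, 0, 0], 1],
    [[0, 0, -152], [0, 0, 0], 1],
    [[0, 0, -152], [0, 0, 0], 1],
  ],
)

```text
time: 4.6
ee_pos: [0.5557, -0.2693, 0.2395]
tcp_rot: [-179.9, -0.0, 64.4]
wrist_force: [0.5, 0.4, -3.5]
opening: 0.0265
grasp_force: 59.2
```

```bash
python3 - <<'E'
from h import *
o=telemetry.get_obs(); print({k:np.round(v,4).tolist() for k,v in o.items()})
t=o["ee_pos"]
for n in ["scene","side"]:
    K,T=cam(n); p,d=camera(n); np.savez(n+"1.npz",p=p,d=d,K=K,T=T); P=pts(K,T,d)
    r=P-t; rr=np.hypot(r[...,0],r[...,1]); w=(rr<.035)&(r[...,2]<-.015)&(r[...,2]>-.11)
    for a,b in [(-.024,-.018),(-.04,-.03),(-.055,-.045),(-.07,-.06)]:
        q=r[w&(r[...,2]>a)&(r[...,2]<b)]; print(n,a,len(q),q.mean(0).round(4) if len(q) else "")
    q=r[w][:,2]; print("min z",np.percentile(q,[0,1,3,5,10]).round(4))
    uv=K@T[:3,:3].T@(t-T[:3,3]); u,v=(uv[:2]/uv[2]).astype(int); print(u,v)
    cv2.imwrite(f"pics/{n}1.png",cv2.resize(p[v-30:v+90,u-60:u+60,::-1],None,fx=5,fy=5,interpolation=cv2.INTER_NEAREST))
E
python3 -c "
import cv2,numpy as np
cv2.imwrite('pics/both1.png',np.hstack([cv2.resize(cv2.imread(f'pics/{n}1.png'),(400,400)) for n in ('scene','side')]))"
```

```text
{'time': 4.6, 'q': [-25.8537, 14.4086, 19.6005, 95.2486, -0.0002, 89.7043], 'qd': [-0.0665, 0.5234, -1.5296, -0.3998, -0.0122, 0.0454], 'joint_efforts': [-0.0017, -64.8778, 48.9484, 0.2029, -0.0, 0.0], 'ee_pos': [0.5557, -0.2693, 0.2395], 'tcp_rot': [-179.9433, -0.0001, 64.442], 'wrist_force': [0.5277, 0.45, -3.5407], 'torque': [0.039, -0.012, 0.0156], 'grasp_force': 59.2051, 'opening': 0.0265}
scene -0.024 77 [ 0.0061 -0.0026 -0.0223]
scene -0.04 5 [ 0.012  -0.008  -0.0382]
scene -0.055 37 [ 0.0086 -0.0048 -0.0501]
scene -0.07 35 [ 0.0084 -0.0046 -0.0648]
min z [-0.0763 -0.0731 -0.072  -0.0704 -0.0659]
235 202
side -0.024 93 [-0.0077 -0.0108 -0.0225]
side -0.04 26 [-0.0091 -0.0105 -0.0371]
side -0.055 52 [-0.007  -0.01   -0.0502]
side -0.07 51 [-0.0073 -0.0093 -0.065 ]
min z [-0.0783 -0.0759 -0.0724 -0.0707 -0.0672]
363 208
```

View pics/both1.png

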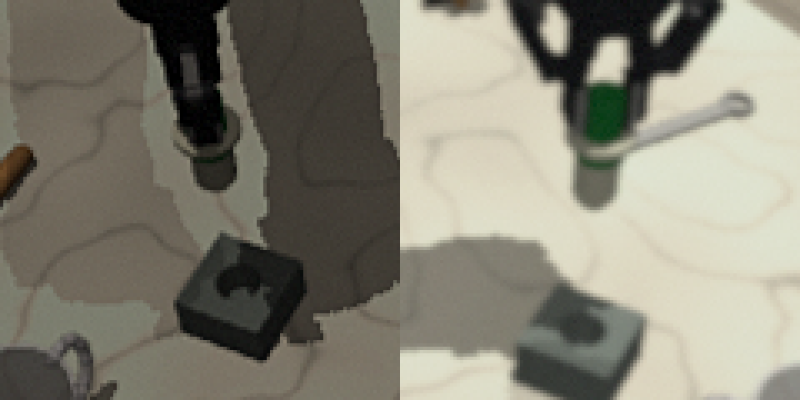

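The filter is held upright and the stand is empty. Next I go above the dock's middle for a close look, with the tool turned to the dock's axes.

Request:
play_rows(
  increments=[
    [[30, -19, 0], [0, 0, -2], 1],
    [[75, -48, 0], [0, 0, -4], 1],
    [[120, -76, 0], [0, 0, -6], 1],
    [[165, -105, 0], [0, 0, -8], 1],
    [[210, -134, 0], [0, 0, -10], 1],
    [[250, -159, 0], [0, 0, -12], 1],
    [[280, -178, 0], [0, 0, -13], 1],
    [[295, -188, 0], [0, 0, -13], 1],
    [[300, -191, 0], [0, 0, -13], 1],
    [[300, -191, 0], [0, 0, -13], 1],
    [[300, -191, 0], [0, 0, -13], 1],
  ],
)

```text
time: 5.8
ee_pos: [0.5129, 0.0829, 0.2398]
tcp_rot: [-180.0, 0.0, 77.4]
wrist_force: [-0.3, 0.6, -1.2]
opening: 0.0264
grasp_force: 59.4
```

```bash
cat > dock.py <<'E'
from h import *
import sys
o=telemetry.get_obs(); print({k:np.round(o[k],4).tolist() for k in ("time","ee_pos","tcp_rot","wrist_force","torque")})
K,T=cam("wrist"); p,d=camera("wrist"); n=sys.argv[1]; cv2.imwrite(f"pics/{n}.png",p[:,:,::-1]); np.savez(n+".npz",p=p,d=d,K=K,T=T)
P=pts(K,T,d); w=np.hypot(P[...,0]-.513,P[...,1]-.084)<.12
top=w&(abs(P[...,2]-.088)<.004); print("deck z",np.median(P[top][:,2]),top.sum())
r=cv2.minAreaRect(P[top][:,:2].astype(np.float32)); print("rect",r)
dk=(w&~top&(P[...,2]>.04)&(P[...,2]<.0835)&(d>.1)).astype(np.uint8); nn,l,s,c=cv2.connectedComponentsWithStats(dk)
for i in range(1,nn):
    if s[i,4]>150:
        v,u=np.nonzero(l==i); q=np.array([ray(K,T,a,b,.081) for a,b in zip(u,v)])[:,:2].astype(np.float32)
        print("shutter",s[i],cv2.minAreaRect(q))
E
python3 dock.py w2
```

```text
{'time': 5.8, 'ee_pos': [0.5129, 0.0829, 0.2398], 'tcp_rot': [-179.9623, 0.0339, 77.4068], 'wrist_force': [-0.3373, 0.6018, -1.2177], 'torque': [0.0138, -0.0188, -0.0026]}
deck z 0.08869128258720413 10388
rect ((0.5180836319923401, 0.10470537096261978), (0.14190836250782013, 0.0802617073059082), 77.42996215820312)
shutter [312  37  29  32 732] ((0.5361952185630798, 0.18605172634124756), (0.022442584857344627, 0.02180290035903454), 77.39728546142578)
shutter [272  90  10 151 463] ((0.474500834941864, 0.10417252779006958), (0.13107900321483612, 0.0026656363625079393), 77.45912170410156)
shutter [372  90   9 160 475] ((0.5563935041427612, 0.08125314861536026), (0.14008142054080963, 0.002629620023071766), 77.48169708251953)
shutter [ 304   92   45   43 1881] ((0.5261631608009338, 0.14103712141513824), (0.03350595757365227, 0.03632473573088646), 77.4021224975586)
shutter [ 305  162   43   38 1439] ((0.5137961506843567, 0.08543013036251068), (0.03307871147990227, 0.036353547126054764), 77.40727996826172)
```

View pics/w2.png

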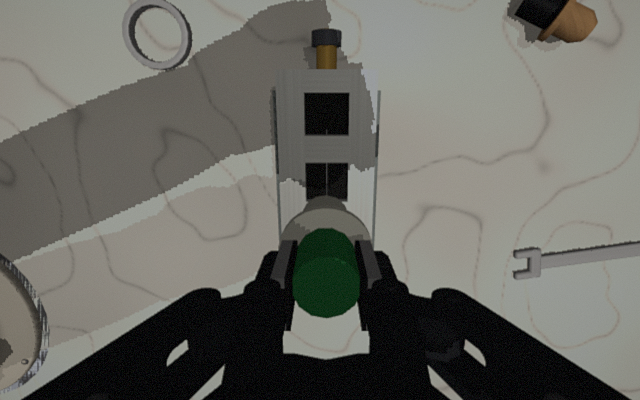

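The close view shows bay mouths at (327,114) and (327,181+). A bottle-free area surrounds the dock, and the third bay is hidden under the held filter. Recasting the mouths at deck height.

Run:
```python
from h import *
z=np.load("w2.npz"); p,d,K,T=z["p"],z["d"],z["K"],z["T"]; P=pts(K,T,d)
for b in [(290,85,365,145)]:
    x0,y0,x1,y1=b; m=np.zeros((400,640),np.uint8); m[y0:y1,x0:x1]=(p.max(2)<60)[y0:y1,x0:x1]
    nn,l,s,c=cv2.connectedComponentsWithStats(cv2.morphologyEx(m,cv2.MORPH_CLOSE,np.ones((3,3)))); i=1+s[1:,4].argmax()
    x,y,w,h=s[i,:4]; print(s[i]); q=np.array([ray(K,T,a,bb,.088)[:2] for a in(x-.5,x+w-.5) for bb in (y-.5,y+h-.5)]); B=q.mean(0); print("bay0",B,np.ptp(q@np.array([.2177,.976])),np.ptp(q@np.array([.976,-.2177])))
dy=np.array([.2177,.976]); 
for k in range(3): print(k,(B-dy*.056*k).round(4))
c2=np.array([.513,.084]); print("earlier centres",[0.5126,.0840],[.5146,.0830],"scene mouths mean",(np.array([.5263,.139])+[.5144,.0844]+[.5021,.0299])/3)
a=np.linalg.norm
o=telemetry.get_obs(); t=o["ee_pos"][:2]; r=R.from_euler('xyz',o["tcp_rot"],degrees=True).as_matrix()
for k in range(3): print("shift tool mm",(r.T@np.r_[B-dy*.056*k-t,0]*1000).round(1))
```

```text
[ 304   93   45   43 1873]
bay0 [0.52603573 0.14055474] 0.033525213994458763 0.03673044712849988
0 [0.526  0.1406]
1 [0.5138 0.0859]
2 [0.5017 0.0312]
earlier centres [0.5126, 0.084] [0.5146, 0.083] scene mouths mean [0.51426667 0.08443333]
shift tool mm [59.3  0.  -0. ]
shift tool mm [ 3.3  0.1 -0. ]
shift tool mm [-52.7   0.2   0. ]
```

Request:
play_rows(
  increments=[
    [[2.7, 0, 20], [0, 0, 0], 1],
    [[2.7, 0, 45], [0, 0, 0], 1],
    [[2.7, 0, 62], [0, 0, 0], 1],
    [[2.7, 0, 70], [0, 0, 0], 1],
    [[2.7, 0, 72], [0, 0, 0], 1],
    [[2.7, 0, 72], [0, 0, 0], 1],
    [[2.7, 0, 72], [0, 0, 0], 1],
  ],
)

```text
time: 6.55
ee_pos: [0.514, 0.0862, 0.1693]
tcp_rot: [179.9, -0.0, 77.4]
wrist_force: [-0.4, 0.0, -1.7]
opening: 0.0261
grasp_force: 59.4
```

Run:
```python
from h import *
o=telemetry.get_obs(); print({k:np.round(o[k],4).tolist() for k in ("time","ee_pos","tcp_rot","wrist_force","torque")})
out=[]
for n in ("scene","side"):
    K,T=cam(n); p,d=camera(n); uv=K@T[:3,:3].T@(np.array([.513,.084,.088])-T[:3,3]); u,v=(uv[:2]/uv[2]).astype(int)
    out.append(cv2.resize(p[v-40:v+40,u-40:u+40,::-1],(400,400),interpolation=cv2.INTER_NEAREST))
cv2.imwrite("pics/b2.png",np.hstack(out))
```

```text
{'time': 6.55, 'ee_pos': [0.514, 0.0862, 0.1693], 'tcp_rot': [179.9223, -0.0314, 77.4186], 'wrist_force': [-0.4457, 0.0269, -1.6614], 'torque': [-0.0109, -0.0143, 0.0633]}
```

View pics/b2.png

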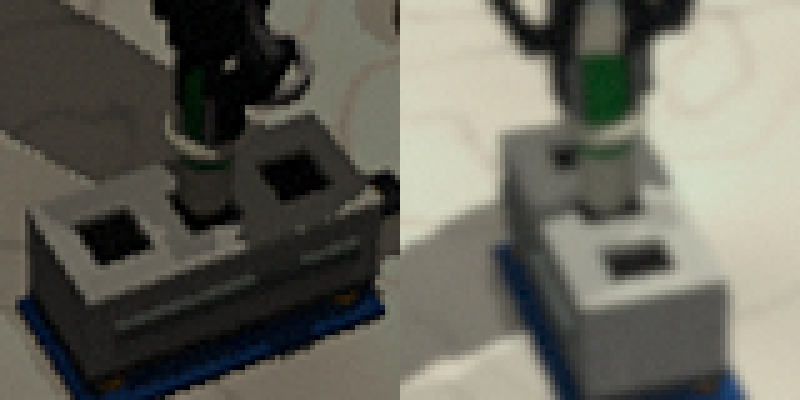

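The nose sits at the middle bay's mouth in both views and touches nothing so far. Pressing down gently.

Request:
play_rows(
  increments=[
    [[0, 0, 3], [0, 0, 0], 1],
    [[0, 0, 6], [0, 0, 0], 1],
    [[0, 0, 8], [0, 0, 0], 1],
    [[0, 0, 8], [0, 0, 0], 1],
  ],
)

```text
time: 7.05
ee_pos: [0.5137, 0.0864, 0.1605]
tcp_rot: [180.0, -0.0, 77.4]
wrist_force: [-0.2, 0.3, 3.9]
opening: 0.026
grasp_force: 59.7
```

Request:
play_rows(
  increments=[
    [[0, 0, 1], [0, 0, 0], 1],
    [[0, 0, 2], [0, 0, 0], 1],
    [[0, 0, 2], [0, 0, 0], 1],
  ],
)

```text
time: 7.35
ee_pos: [0.5137, 0.0864, 0.1585]
tcp_rot: [180.0, -0.0, 77.4]
wrist_force: [0.5, 0.9, 5.1]
opening: 0.0261
grasp_force: 59.8
```

Request:
play_rows(
  increments=[
    [[0, 0, 1], [0, 0, 0], 1],
    [[0, 0, 2], [0, 0, 0], 1],
    [[0, 0, 2], [0, 0, 0], 1],
  ],
)

```text
time: 7.65
ee_pos: [0.5136, 0.0864, 0.1564]
tcp_rot: [180.0, -0.0, 77.4]
wrist_force: [0.3, -0.1, 5.6]
opening: 0.0262
grasp_force: 59.8
```

Request:
play_rows(
  increments=[
    [[0, 0, 1.5], [0, 0, 0], 1],
    [[0, 0, 3], [0, 0, 0], 1],
    [[0, 0, 4], [0, 0, 0], 1],
    [[0, 0, 4], [0, 0, 0], 1],
  ],
)

```text
time: 8.05
ee_pos: [0.5137, 0.0864, 0.1525]
tcp_rot: [180.0, -0.0, 77.4]
wrist_force: [0.1, 0.4, 4.9]
opening: 0.0262
grasp_force: 59.9
```

Request:
play_rows(
  increments=[
    [[0, 0, 1.5], [0, 0, 0], 1],
    [[0, 0, 3], [0, 0, 0], 1],
    [[0, 0, 4], [0, 0, 0], 1],
    [[0, 0, 4], [0, 0, 0], 1],
  ],
)

```text
time: 8.45
ee_pos: [0.5137, 0.0863, 0.1484]
tcp_rot: [180.0, -0.0, 77.4]
wrist_force: [0.4, 0.2, 4.3]
opening: 0.0261
grasp_force: 59.8
```

Request:
play_rows(
  increments=[
    [[0, 0, 1.5], [0, 0, 0], 1],
    [[0, 0, 3], [0, 0, 0], 1],
    [[0, 0, 4], [0, 0, 0], 1],
    [[0, 0, 4], [0, 0, 0], 1],
  ],
)

```text
time: 8.85
ee_pos: [0.5138, 0.0863, 0.1446]
tcp_rot: [179.9, -0.0, 77.4]
wrist_force: [0.4, 0.1, 6.5]
opening: 0.0259
grasp_force: 60.0
```

Request:
play_rows(
  increments=[
    [[0, 0, 1], [0, 0, 0], 1],
    [[0, 0, 2], [0, 0, 0], 1],
    [[0, 0, 2], [0, 0, 0], 1],
  ],
)

```text
time: 9.15
ee_pos: [0.5139, 0.0864, 0.1428]
tcp_rot: [179.9, -0.0, 77.4]
wrist_force: [1.9, 0.5, 6.4]
opening: 0.0263
grasp_force: 60.0
```

Request:
play_rows(
  increments=[
    [[0, 0, 1], [0, 0, 0], 1],
    [[0, 0, 2], [0, 0, 0], 1],
    [[0, 0, 2], [0, 0, 0], 1],
  ],
)

```text
time: 9.45
ee_pos: [0.5139, 0.0864, 0.1407]
tcp_rot: [179.9, -0.0, 77.4]
wrist_force: [1.9, 0.0, 5.7]
opening: 0.0265
grasp_force: 60.1
```

Request:
play_rows(
  increments=[
    [[0, 0, 1], [0, 0, 0], 1],
    [[0, 0, 1.5], [0, 0, 0], 1],
    [[0, 0, 1.5], [0, 0, 0], 1],
  ],
)

```text
time: 9.75
ee_pos: [0.5138, 0.0864, 0.1391]
tcp_rot: [180.0, -0.0, 77.4]
wrist_force: [0.1, -0.6, 5.5]
opening: 0.0264
grasp_force: 60.1
```

Request:
play_rows(
  increments=[
    [[0, 0, 1], [0, 0, 0], 1],
    [[0, 0, 1.5], [0, 0, 0], 1],
    [[0, 0, 1.5], [0, 0, 0], 1],
  ],
)

```text
time: 10.05
ee_pos: [0.5137, 0.0864, 0.1375]
tcp_rot: [180.0, -0.0, 77.4]
wrist_force: [1.7, 0.4, 5.6]
opening: 0.0261
grasp_force: 60.1
```

Request:
play_rows(
  increments=[
    [[0, 0, 1], [0, 0, 0], 1],
    [[0, 0, 1], [0, 0, 0], 1],
  ],
)

```text
time: 10.25
ee_pos: [0.5136, 0.0864, 0.1363]
tcp_rot: [180.0, -0.0, 77.4]
wrist_force: [0.5, 0.3, 5.1]
opening: 0.0262
grasp_force: 60.0
```

Request:
play_rows(
  increments=[
    [[0, 0, 1.5], [0, 0, 0], 1],
    [[0, 0, 1.5], [0, 0, 0], 1],
  ],
)

```text
time: 10.45
ee_pos: [0.5134, 0.0863, 0.1345]
tcp_rot: [-180.0, 0.0, 77.4]
wrist_force: [1.5, -1.3, 3.9]
opening: 0.0262
grasp_force: 60.0
```

Request:
play_rows(
  increments=[
    [[0, 0, 1], [0, 0, 0], 1],
    [[0, 0, 1], [0, 0, 0], 1],
  ],
)

```text
time: 10.65
ee_pos: [0.5133, 0.0863, 0.1335]
tcp_rot: [-180.0, 0.0, 77.4]
wrist_force: [0.4, -1.0, 2.9]
opening: 0.0262
grasp_force: 60.0
```

Request:
play_rows(
  increments=[
    [[0, 0, 1], [0, 0, 0], 1],
    [[0, 0, 1], [0, 0, 0], 1],
  ],
)

```text
time: 10.85
ee_pos: [0.5133, 0.0863, 0.1324]
tcp_rot: [-180.0, 0.0, 77.4]
wrist_force: [0.2, 0.5, 0.7]
opening: 0.0265
grasp_force: 59.9
```

Request:
play_rows(
  increments=[
    [[0, 0, 1], [0, 0, 0], 1],
    [[0, 0, 1], [0, 0, 0], 1],
  ],
)

```text
time: 11.05
ee_pos: [0.5134, 0.0863, 0.1315]
tcp_rot: [-180.0, 0.0, 77.4]
wrist_force: [-0.4, -0.7, 1.3]
opening: 0.0261
grasp_force: 59.9
```

Request:
play_rows(
  increments=[
    [[0, 0, 1], [0, 0, 0], 1],
    [[0, 0, 1], [0, 0, 0], 1],
  ],
)

```text
time: 11.25
ee_pos: [0.5134, 0.0863, 0.1306]
tcp_rot: [-180.0, 0.0, 77.4]
wrist_force: [-0.0, -0.1, 1.4]
opening: 0.0263
grasp_force: 59.9
```

Request:
play_rows(
  increments=[
    [[0, 0, 1], [0, 0, 0], 1],
    [[0, 0, 1.5], [0, 0, 0], 1],
  ],
)

```text
time: 11.45
ee_pos: [0.5135, 0.0864, 0.1292]
tcp_rot: [-180.0, -0.0, 77.4]
wrist_force: [-0.6, -0.2, 2.0]
opening: 0.0263
grasp_force: 59.9
```

Request:
play_rows(
  increments=[
    [[0, 0, 1], [0, 0, 0], 1],
    [[0, 0, 1], [0, 0, 0], 1],
  ],
)

```text
time: 11.65
ee_pos: [0.5134, 0.0864, 0.1281]
tcp_rot: [-180.0, 0.0, 77.4]
wrist_force: [-0.4, 0.8, 0.8]
opening: 0.0266
grasp_force: 59.9
```

Request:
play_rows(
  increments=[
    [[0, 0, 1], [0, 0, 0], 1],
    [[0, 0, 1], [0, 0, 0], 1],
  ],
)

```text
time: 11.85
ee_pos: [0.5135, 0.0864, 0.1272]
tcp_rot: [-180.0, 0.0, 77.4]
wrist_force: [0.2, 0.3, 1.2]
opening: 0.0261
grasp_force: 59.9
```

Request:
play_rows(
  increments=[
    [[0, 0, 1], [0, 0, 0], 1],
    [[0, 0, 1], [0, 0, 0], 1],
  ],
)

```text
time: 12.05
ee_pos: [0.5135, 0.0863, 0.1261]
tcp_rot: [-180.0, 0.0, 77.4]
wrist_force: [0.6, -0.2, 1.8]
opening: 0.0266
grasp_force: 59.9
```

Request:
play_rows(
  increments=[
    [[0, 0, 1], [0, 0, 0], 1],
    [[0, 0, 1], [0, 0, 0], 1],
  ],
)

```text
time: 12.25
ee_pos: [0.5135, 0.0863, 0.1251]
tcp_rot: [-180.0, 0.0, 77.4]
wrist_force: [0.7, -0.4, 1.1]
opening: 0.0264
grasp_force: 59.9
```

Request:
play_rows(
  increments=[
    [[0, 0, 1], [0, 0, 0], 1],
    [[0, 0, 1], [0, 0, 0], 1],
  ],
)

```text
time: 12.45
ee_pos: [0.5135, 0.0863, 0.1241]
tcp_rot: [-180.0, 0.0, 77.4]
wrist_force: [0.3, -0.7, 1.4]
opening: 0.0267
grasp_force: 59.9
```

The filter has passed both stop depths with under 8 N, so the middle bay is clear. I'll go on down to the flange contact.

Request:
play_rows(
  increments=[
    [[0, 0, 1], [0, 0, 0], 1],
    [[0, 0, 2], [0, 0, 0], 1],
    [[0, 0, 3], [0, 0, 0], 1],
    [[0, 0, 4], [0, 0, 0], 1],
    [[0, 0, 4], [0, 0, 0], 1],
  ],
)

```text
time: 12.95
ee_pos: [0.5134, 0.0863, 0.1201]
tcp_rot: [-180.0, 0.0, 77.4]
wrist_force: [-0.2, -0.4, 1.5]
opening: 0.0261
grasp_force: 59.9
```

Request:
play_rows(
  increments=[
    [[0, 0, 1], [0, 0, 0], 1],
    [[0, 0, 2], [0, 0, 0], 1],
    [[0, 0, 2], [0, 0, 0], 1],
  ],
)

```text
time: 13.25
ee_pos: [0.5135, 0.0864, 0.1181]
tcp_rot: [-180.0, 0.0, 77.4]
wrist_force: [0.8, 0.7, 1.6]
opening: 0.0263
grasp_force: 59.9
```

Request:
play_rows(
  increments=[
    [[0, 0, 1], [0, 0, 0], 1],
    [[0, 0, 1], [0, 0, 0], 1],
    [[0, 0, 1], [0, 0, 0], 1],
  ],
)

```text
time: 13.55
ee_pos: [0.5135, 0.0864, 0.1173]
tcp_rot: [-180.0, 0.0, 77.4]
wrist_force: [-0.3, 0.1, 0.8]
opening: 0.0264
grasp_force: 59.9
```

Request:
play_rows(
  increments=[
    [[0, 0, 1], [0, 0, 0], 1],
    [[0, 0, 1], [0, 0, 0], 1],
    [[0, 0, 1], [0, 0, 0], 1],
  ],
)

```text
time: 13.85
ee_pos: [0.5135, 0.0863, 0.1162]
tcp_rot: [-180.0, 0.0, 77.4]
wrist_force: [-0.1, 1.0, 1.4]
opening: 0.0261
grasp_force: 59.9
```

Request:
play_rows(
  increments=[
    [[0, 0, 1], [0, 0, 0], 1],
    [[0, 0, 1], [0, 0, 0], 1],
    [[0, 0, 1], [0, 0, 0], 1],
  ],
)

```text
time: 14.15
ee_pos: [0.5136, 0.0864, 0.1155]
tcp_rot: [180.0, -0.0, 77.4]
wrist_force: [0.5, -0.1, 3.6]
opening: 0.0262
grasp_force: 59.9
```

Contact is starting. I'll confirm with 1 mm steps.

Request:
play_rows(
  increments=[
    [[0, 0, 1], [0, 0, 0], 1],
    [[0, 0, 1], [0, 0, 0], 1],
    [[0, 0, 1], [0, 0, 0], 1],
  ],
)

```text
time: 14.45
ee_pos: [0.5136, 0.0864, 0.1148]
tcp_rot: [180.0, -0.0, 77.4]
wrist_force: [-1.6, 0.1, 7.0]
opening: 0.0263
grasp_force: 60.2
```

Run:
```python
from h import *
o=telemetry.get_obs(); print({k:np.round(o[k],4).tolist() for k in ("time","ee_pos","tcp_rot","wrist_force","torque")})
out=[]
for n in ("scene","side"):
    K,T=cam(n); p,d=camera(n); uv=K@T[:3,:3].T@(np.array([.513,.084,.088])-T[:3,3]); u,v=(uv[:2]/uv[2]).astype(int)
    out.append(cv2.resize(p[v-40:v+40,u-40:u+40,::-1],(400,400),interpolation=cv2.INTER_NEAREST))
cv2.imwrite("pics/b3.png",np.hstack(out))
```

```text
{'time': 14.45, 'ee_pos': [0.5136, 0.0864, 0.1148], 'tcp_rot': [179.9754, -0.0112, 77.4427], 'wrist_force': [-1.5801, 0.0696, 6.961], 'torque': [-0.0268, 0.3341, 0.0309]}
```

View pics/b3.png

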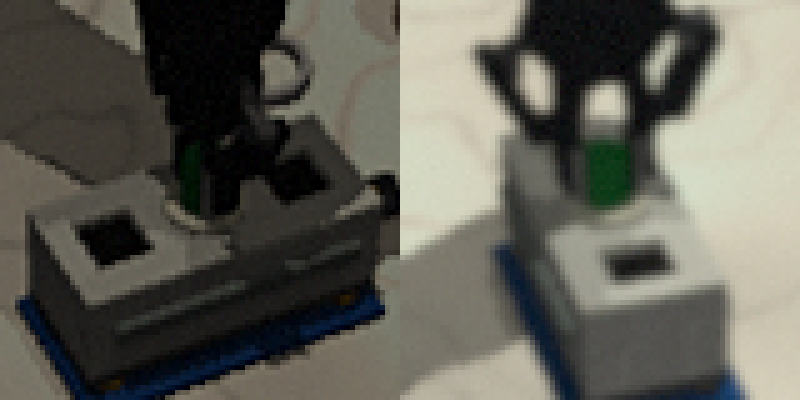

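The flange lies flat on the deck in both views, with an upright cap and 7 N measured. I'll ease the push, release, and lift straight out.

Request:
play_rows(
  increments=[
    [[0, 0, -0.8], [0, 0, 0], 1],
    [[0, 0, -0.8], [0, 0, 0], 0.8],
    [[0, 0, -0.8], [0, 0, 0], 0.3],
    [[0, 0, -0.8], [0, 0, 0], 0.3],
    [[0, 0, -0.8], [0, 0, 0], 0.3],
    [[0, 0, -0.8], [0, 0, 0], 0.3],
    [[0, 0, -0.8], [0, 0, 0], 0.3],
    [[0, 0, -5], [0, 0, 0], 0.3],
    [[0, 0, -15], [0, 0, 0], 0.3],
    [[0, 0, -35], [0, 0, 0], 0.3],
    [[0, 0, -65], [0, 0, 0], 0.3],
    [[0, 0, -100], [0, 0, 0], 0.3],
    [[0, 0, -130], [0, 0, 0], 0.3],
    [[-50, 0, -150], [0, 0, 0], 0.3],
    [[-80, 0, -150], [0, 0, 0], 0.3],
    [[-80, 0, -150], [0, 0, 0], 0.3],
    [[-80, 0, -150], [0, 0, 0], 0.3],
  ],
)

```text
time: 16.25
ee_pos: [0.4962, 0.0078, 0.2652]
tcp_rot: [179.9, -0.0, 77.3]
wrist_force: [-0.5, 1.3, -0.3]
opening: 0.0599
grasp_force: 0.0
```

Run:
```python
from h import *
o=telemetry.get_obs(); print({k:np.round(o[k],4).tolist() for k in ("time","ee_pos","wrist_force","opening")})
K,T=cam("wrist"); p,d=camera("wrist"); cv2.imwrite("pics/w3.png",p[:,:,::-1]); P=pts(K,T,d); hsv=cv2.cvtColor(p,cv2.COLOR_RGB2HSV)
w=np.hypot(P[...,0]-.514,P[...,1]-.086)<.05
g=w&(hsv[...,0]>45)&(hsv[...,0]<85)&(hsv[...,1]>120)
print("cap top",np.percentile(P[g][:,2],[50,95]).round(4),P[g].mean(0).round(4))
r=np.hypot(P[...,0]-.514,P[...,1]-.086); q=P[w&~g&(r>.016)&(r<.022)]; print("flange z",np.percentile(q[:,2],[20,50,80]).round(4))
q=P[(r>.027)&(r<.03)]; print("deck z",np.median(q[:,2]).round(4))
```

```text
{'time': 16.25, 'ee_pos': [0.4962, 0.0078, 0.2652], 'wrist_force': [-0.5067, 1.2709, -0.3157], 'opening': 0.0599}
cap top [0.1248 0.1262] [0.5136 0.0858 0.1279]
flange z [0.0931 0.0938 0.0944]
deck z 0.0886
```

View pics/w3.png

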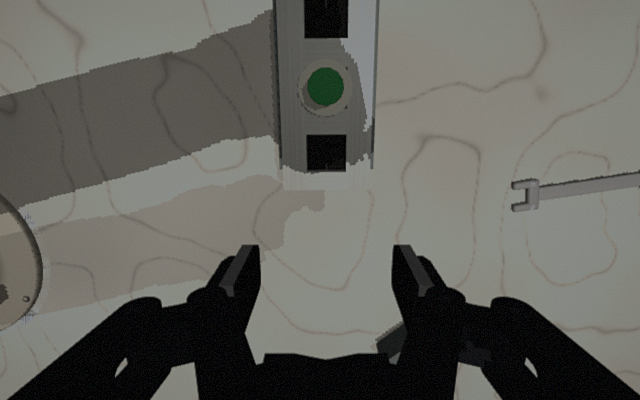

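The filter stands in the middle bay with its cap at (325,87). The cap top is at 125 mm (124 expected), the flange top at 93.8 mm (93 expected) and the deck at 88.6 mm, so it is fully seated and the gripper is clear.

```bash
python3 -c "
from workcell import workorder
print(workorder.job_done())"
```

```text
the job is handed in; nothing more can be done
None
```

The new filter is seated fully home in the clear middle bay, upright with its flange on the deck and let go; wrist force read at most about 7 N while feeling and seating it, the other bench items were not touched, and the job is handed in.

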